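Shut the tagged coolant valve under the sliding cover

TASK

Push the loose metal cover of the coolant valve box along its ledges to the other end of the box, so that the valve with the round tag disc on its handle is uncovered, then push that handle clockwise (seen from above) until it is fully shut. Only push with the fingertips or the outside of the fingers: do not pinch the cover's rib or the handle, do not lift the cover off its ledges, and leave the untagged valve's handle and everything standing around the box alone.

Things in the scene. Friction and masses are not known exactly. Their poses are not given: they have to be found in the camera images.
- valve_box: Fixed white open trough, 180 (own x) x 328 (own y) x 98 mm high; origin centre of underside; x away from the robot, y to its left, yaw within 17 deg. Inside 136 x 304, floor 12 high. Ledges along both long sides, 90 high, carry the cover, which slides along y between end walls (inner faces y +-152). Two valves, one per half: pivots at x +35, y +59 or -89; the cover hides one of them.
- cover: Loose aluminium plate, 152 (x, across box) x 146 (y, along box) x 6 mm, 0.3-0.5 kg, on the ledges; origin centre of underside, axes as the box's. Across its middle stands a rib 90 long (x), 16 thick (y), top 30 above the underside. Starts 71-77 from the box centre, over the tagged valve; home at the other end it is 79 from the box centre. Side play 2; friction 1-4 N.
- bay (a point): Middle of the box half that holds the tagged valve, 90 mm above the bench, fixed to the box: the cover's origin starts here (within 4 mm).
- tagged_pivot (a point): On the upright axis of the tagged valve's handle (the valve hidden under the cover), 72 mm above the bench, at mid-height of the bar. The handle is a steel bar 12 mm thick reaching 76 mm from the pivot, 62 to 82 mm above the bench, marked by a round steel disc 38 mm across on top of its hub (disc top 85 mm above the bench).
- tagged_handle (a joint): Angle of the tagged handle, rad. 0: open, the bar points from the pivot to the box's -x (to the robot), in line with the pipe. Grows clockwise seen from above; 1.57: shut, at its stop, the bar points to the box's +y, across the pipe. Starts between 0 and 0.5, stays where left, turns against 0.12 N m of friction.
- tagged_push (a point): On the tagged handle's bar, 55 mm from the pivot, at mid-height of the bar; moves with the handle.
- plain_handle (a joint): Angle of the other valve's handle, rad: no tag disc, not under the cover at the start; same size, sense and range. Starts between 0 and 0.5. To be left alone.
- plain_push (a point): On the plain handle's bar, 55 mm from its pivot; moves with that handle.
- reagent_bottle: Bystander: amber glass bottle with a white cap, 54 diameter, 120 tall (mm); loose, stands near the box; to be left alone. Origin at its underside.
- specimen_jar: Bystander: small white jar, 48 diameter, 60 tall (mm); loose, stands near the box; to be left alone. Origin at its underside.
- slide_mailer: Bystander: white plastic slide box, 32 x 85 x 22 tall (mm); loose, stands near the box; to be left alone. Origin at its underside.
- brush: Bystander: small brush, 160 long, lying flat (mm); loose, stands near the box; to be left alone. Origin at its underside.
- cassette_rack: Bystander: yellow open rack, 130 x 60 x 30 tall (mm); loose, stands near the box; to be left alone. Origin at its underside.
- beaker: Bystander: steel beaker, 60 diameter, 70 tall (mm); loose, stands near the box; to be left alone. Origin at its underside.
- specimen_chuck: Bystander: steel specimen chuck, a 42 disc on a 22 stem, 29 tall (mm); loose, stands near the box; to be left alone. Origin at its underside.
Mind the look-alikes: they are no part of the job. Of the things shaped like the cover, the aluminium one is meant.

How it is judged:
On the way, in this order (a step that is already met when the one before it is completed fails the run):
1. the cover has been slid to the other end of the box, at least 125 mm from where it hid the tagged valve, and lies on its ledges (horizontal distance between cover and bay above 0.125 m and z of cover in the frame of valve_box between 0.084 and 0.096 m and angle between cover's own z axis and vertical below 0.06 rad), for 0.2 s.
2. the tagged valve's handle is pushed shut (within 0.12 rad of its stop) (value of joint tagged_handle above 1.45 rad), for 0.2 s.
At the end, for the whole second after the job is handed in: The cover lies flat and still on its ledges (within 6 mm of their height, tilt under 0.06 rad), its centre at least 125 mm from the middle of the tagged valve's half; the tagged handle is at 1.45 rad or more (shut is 1.57); the plain handle's bar is within 12 mm of where it was (all of step 1 and value of joint tagged_handle above 1.45 rad and distance of plain_push from where it was at the start of the episode below 0.012 m and linear speed of cover below 0.02 m/s); the robot touches nothing.
It fails at once if the cover is lifted more than 12 mm off its ledges or tipped over 0.15 rad (z of cover in the frame of valve_box above 0.102 m or angle between cover's own z axis and vertical above 0.15 rad).
It fails at once if the cover's rib is pinched: the fingers press on both its sides at once (over 1 N each) (contact force between the fingers and cover_c2 above 1 N and contact force between the fingers and cover_c3 above 1 N).
It fails at once if the tagged handle is pinched: the fingers press on both its long sides at once (over 1 N each) (contact force between the fingers and tagged_handle_c2 above 1 N and contact force between the fingers and tagged_handle_c3 above 1 N).
It fails at once if the plain handle is moved (its bar by more than 12 mm) (distance of plain_push from where it was at the start of the episode above 0.012 m).
It fails at once if a bystander is moved by more than 25 mm or tipped (distance of any of reagent_bottle, specimen_jar, slide_mailer, brush, cassette_rack, beaker, specimen_chuck from where it was at the start of the episode above 0.025 m or angle between any of reagent_bottle, specimen_jar, slide_mailer, cassette_rack, beaker, specimen_chuck's own z axis and vertical above 0.4 rad).
It also fails if it takes over 48 s, if anything falls off the work surface, if the arm or the gripper's body presses on something with over 40 N, if the wrist force passes 120 N, or if a joint passes its speed limit or range.

ROBOT

A 6-joint arm with a two-finger parallel gripper is mounted at the origin on the work surface. World frame = base frame: x ahead of the robot, y to its left, z up, the work surface at z = 0. Lengths are in m, angles in rad, forces in N, time in s.
With the tool pointing down it reaches from about 0.3 to 0.95 m from the base axis. Payload 3.1 kg.
Tool frame: the origin (TCP) lies midway between the tips of the shut fingers; the grasp point (between the pads) lies 19 mm behind it; y points along the fingers, z is the direction in which the jaws open and shut, and the axes are right-handed (so a half turn about y gives the same grasp; the last joint's range is limited). The gripper opens to 85 mm and grips with 20 to 120 N. Pads are 22 mm wide; open, the fingers measure 114 mm over their backs; the gripper's body (76 mm by 85 mm) begins 54 mm behind the grasp point. The pads swing forward as they close: fully open they stand 13 mm farther back than shut.
Start: joints at [1.234, 0.308, 1.634, -0, 1.2, -0.07], TCP at [0.165, 0.603, 0.231] pointing down, gripper open.
Joint ranges: [-3.06, 3.06], [-0.79, 1.96], [0.05, 2.63], [-1.19, 4.34], [0.05, 2.64], [-2.94, 2.94]. Speed limits (rad/s): [2.79, 2.79, 3.14, 3.14, 3.14, 3.14].

INTERFACE

Orientations are given as a unit quaternion [w, x, y, z].
In Python, from cell import arm gives the robot as it stands.
- The arm moves only by the tool step_arm, never from a script. Its argument "series" is text: rows parted by semicolons, each of 7 numbers parted by spaces: the gripper's target within -1 to 1 (fully open at 1, half-way at 0, shut at -1), then the shift along the tool's x, y, z in cm, then the turn, a rotation vector about the tool's x, y, z in degrees. A call has 1 to 12 rows; each row shifts and turns the pose as measured when the row begins, along the tool's axes as they then stand; what a row does not reach is not made up. A row lasts 1/10 s, in which the tool goes at most 50 mm and 8.59 degrees, less where a joint would pass 70% of its speed; a pose out of reach is approached as far as the arm can. A call is refused whole if a number of a shift passes 5 or a number of a turn 8.59, either way. A call with a gripper value outside its range is refused whole. The fingers move at their own pace and stop on an object; "squeeze" is the grip in N (left out, the last holds). Time passes only in rows, so rows that do not move let the fingers close. It gives the time, the measured TCP pose, the force and the opening at its end, in the units of the state.
- arm.read_state(): the state, without advancing time (a new reading comes with each control period).
- arm.snapshot(name): name is "scene" or "top" or "wrist"; returns a dict with "img" (480x640x3 uint8, blue, green, red), "range_z" (480x640 float32, m along the optical axis (not along the pixel's ray), 0 where there is no reading), "fov_y" (degrees; the focal length in pixels is half the picture's height over the tangent of half this angle, whatever the lens; pixels are square), "cx", "cy" (the principal point, pixels), "view" (4x4, takes a point from world to camera coordinates); the wrist camera has in their place "T_tool_cam" (4x4, takes a point from camera to tool coordinates, whose origin is the TCP and whose axes are the tool frame's). Camera axes: x right, y down, z forward; pixel columns grow to the right and rows downward; lengths in m; the calibration is good to about 2 mm. A picture is of the moment at which its call begins: read the wrist's pose just before it.
- arm.close_job(): hands the job in, once; it reports no verdict.
Trained networks look in a picture, given as the dict that the camera call returned (one of the last four; its "shot" number tells which), for a name from the list of things; names that differ only in an ending like _2 or _b are one class to them, and where a whole thing is asked for, a point or a joint stands for the part that bears it (a point fixed in the world has none). Each returns a list of dicts, best first, with "score" (0 to 1); they miss things now and then, are a little off and sometimes report something else, mostly with a low value. They report only what shows in the picture. A call takes as long as a camera call. They do not tell look-alikes from the thing itself.
- arm.find_in(query, picture): "at" ([column, row] in pixels, amid what is visible of it).
- arm.tip_of(query, picture): "at" ([column, row] in pixels: a listed point, or the origin of a listed thing).
The state is a dict: "clock": time; "q": joint angles; "dq": joint speeds; "joint_torque": joint torques, N m; "ee_pos": TCP position; "orientation": TCP orientation; "wrist_force": force on the tool from outside, world axes, zero at the start; "ft_torque": the same for the moment, N m; "width": finger opening in m.
Only numpy, scipy, OpenCV 4.12 (cv2) and the standard library are available. Lean on these libraries where they do the work, as an engineer would, in place of code of your own. Each camera call takes 0.05 s, during which the arm holds its last target.

## Working session

There is one attempt and no reset: what is moved stays moved. The work goes in short steps, Python scripts to look and compute and a tool call to move; the robot and the scene stay as the last step left them, time stands still between calls to the robot, and variables do not carry over. Pictures are saved under pics/ and viewed, and the job is handed in when it is done.

Besides the shell and the picture viewer there is one more tool, called after "Call:" as name(argument=value, ...), one argument or row to a line, values as JSON. step_arm: Moves the arm, as the interface text tells. Its arguments: {"type":"object","properties":{"series":{"type":"string"},"squeeze":{"type":"number"}},"required":["series"]}

```bash
ls; mkdir -p pics; cat > h.py <<'E'
import numpy as np, cv2
from cell import arm
from scipy.spatial.transform import Rotation as R
def K(p):
    f=240/np.tan(np.radians(p["fov_y"])/2); return f,p["cx"],p["cy"]
def camT(p,st=None):
    if "view" in p: return np.linalg.inv(np.array(p["view"]))
    T=np.eye(4); w,x,y,z=st["orientation"]; T[:3,:3]=R.from_quat([x,y,z,w]).as_matrix(); T[:3,3]=st["ee_pos"]
    return T@np.array(p["T_tool_cam"])
def pt(p,u,v,T,d=None):
    f,cx,cy=K(p)
    if d is None: d=p["range_z"][int(round(v)),int(round(u))]
    return (T@np.array([(u-cx)/f*d,(v-cy)/f*d,d,1]))[:3]
def onz(p,u,v,T,z):
    f,cx,cy=K(p); r=T[:3,:3]@np.array([(u-cx)/f,(v-cy)/f,1]); o=T[:3,3]
    return o+r*(z-o[2])/r[2]
def cloud(p,T):
    f,cx,cy=K(p); d=p["range_z"]; v,u=np.mgrid[:480,:640]
    P=np.stack([(u-cx)/f*d,(v-cy)/f*d,d],-1)@T[:3,:3].T+T[:3,3]; P[d<=0]=np.nan; return P
def proj(p,T,X):
    f,cx,cy=K(p); c=np.linalg.inv(T)@np.append(X,1); return np.array([f*c[0]/c[2]+cx,f*c[1]/c[2]+cy])
E
python3 - <<'E'
from h import *
st=arm.read_state(); print(st)
for n in ["scene","top","wrist"]:
    st=arm.read_state(); p=arm.snapshot(n); cv2.imwrite(f"pics/{n}0.png",p["img"]); T=camT(p,st)
    np.savez(f"{n}0.npz",P=cloud(p,T),T=T)
    print(n,K(p),T.round(3).tolist())
    for q in ["valve_box","cover","plain_handle","tagged_pivot"]:
        print(q,[(d["at"],round(d["score"],2)) for d in arm.find_in(q,p)])
    for q in ["valve_box","cover","plain_push","tagged_push","bay"]:
        try: print('tip',q,[(d["at"],round(d["score"],2)) for d in arm.tip_of(q,p)])
        except Exception as e: print(e)
E
```

```text
pics
{'clock': 0.0, 'q': array([ 1.23428999e+00,  3.09005128e-01,  1.63519439e+00, -8.04013594e-06,
        1.19970067e+00, -6.96962531e-02]), 'dq': array([-2.05018095e-03, -4.08250680e-04, -1.50076225e-03,  2.73879496e-05,
        1.44511711e-04, -1.72173608e-03]), 'joint_torque': array([ 7.95774013e-04, -4.15268540e+01, -2.76660544e+01, -8.94457185e-05,
        1.02504817e-02,  1.65716341e-05]), 'ee_pos': array([0.16453794, 0.60209712, 0.23004327]), 'orientation': array([-0.70002402,  0.70162322, -0.09421294,  0.093889  ]), 'wrist_force': array([-0.18123147,  0.21366083,  0.36337249]), 'ft_torque': array([ 0.0597622 , -0.0348272 ,  0.04020873]), 'width': 0.08562663067982862}
scene (np.float64(441.0047780090389), 315.370112893602, 242.1920608995149) [[0.79, 0.325, -0.52, 0.987], [0.613, -0.446, 0.653, -0.613], [-0.019, -0.834, -0.551, 0.595], [0.0, 0.0, 0.0, 1.0]]
valve_box [([322.3, 288.5], 0.6)]
cover [([490.4, 237.1], 0.94), ([285.6, 271.6], 0.91), ([274.0, 458.8], 0.88), ([130.8, 346.0], 0.74), ([310.1, 199.7], 0.74)]
plain_handle [([334.9, 247.5], 0.65), ([409.3, 255.1], 0.35)]
[... 637 characters left out ...]
59.2, 162.5], 0.58)]
plain_handle [([285.9, 238.8], 0.53), ([252.0, 188.0], 0.3)]
tagged_pivot [([345.2, 197.8], 0.64)]
tip valve_box [([310.5, 245.0], 0.77)]
tip cover [([447.4, 311.6], 0.78), ([346.9, 236.6], 0.72), ([457.6, 162.8], 0.64), ([193.3, 337.5], 0.61), ([152.1, 160.8], 0.6)]
tip plain_push [([281.5, 254.2], 0.73)]
tip tagged_push []
tip bay []
wrist (np.float64(422.2096704307311), 324.9346907260387, 246.6707250927198) [[0.262, 0.93, 0.257, 0.099], [0.965, -0.253, -0.07, 0.622], [-0.0, 0.266, -0.964, 0.375], [0.0, 0.0, 0.0, 1.0]]
valve_box []
cover [([45.8, 371.6], 0.94)]
plain_handle []
tagged_pivot []
tip valve_box []
tip cover []
tip plain_push []
tip tagged_push []
tip bay []
```

View pics/scene0.png

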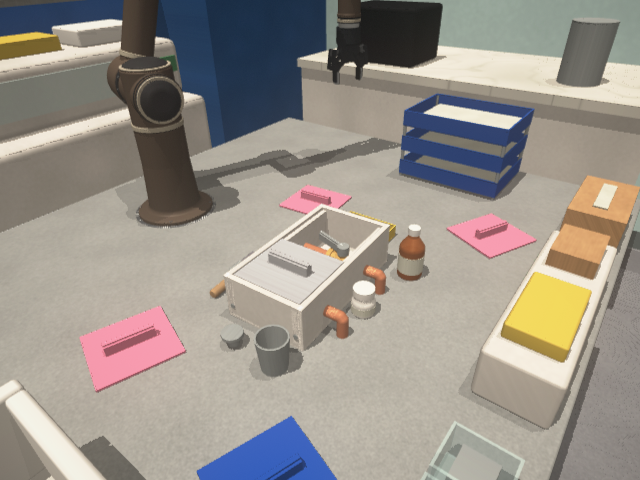

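View pics/top0.png

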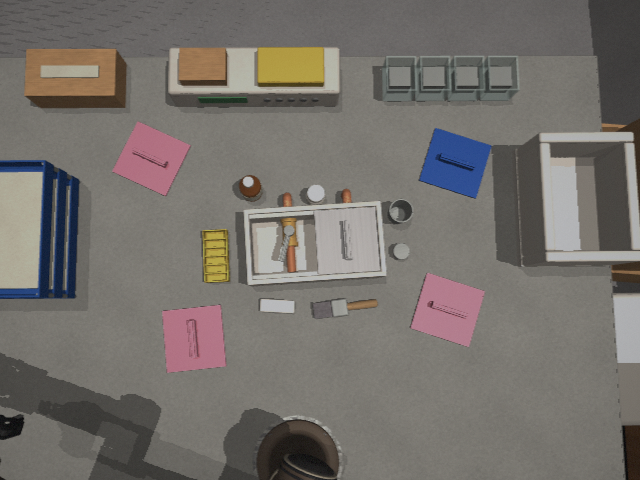

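The aluminium cover is in the box at top-view (348,238), in the right (-y) half. The pink sheets at (150,158), (194,338) and (447,310) and the blue one at (457,162) are look-alikes on the bench. The plain handle shows at (285,240). Next I'll enlarge a crop and fit the box from depth.

```bash
python3 - <<'E'
from h import *
im=cv2.imread("pics/top0.png")[170:330,190:430]; cv2.imwrite("pics/top0c.png",cv2.resize(im,None,fx=3.3,fy=3.3,interpolation=cv2.INTER_CUBIC))
for n in ["top","scene"]:
    P=np.load(f"{n}0.npz")["P"].reshape(-1,3)
    m=(P[:,0]>.2)&(P[:,0]<.6)&(P[:,1]>-.25)&(P[:,1]<.2)
    Q=P[m]
    m=(Q[:,2]>.091)&(Q[:,2]<.105)&(Q[:,0]>.25)
    B=Q[m]; 
    r=cv2.minAreaRect((B[:,:2]*1000).astype(np.float32)); print(n,len(B),r,np.median(B[:,2]))
    for lo,hi in [(.08,.093),(.093,.098),(.098,.103),(.115,.125)]:
        B=Q[(Q[:,2]>lo)&(Q[:,2]<hi)&(Q[:,0]>.3)&(Q[:,0]<.5)]
        if len(B)>5: print(lo,len(B),cv2.minAreaRect((B[:,:2]*1000).astype(np.float32)))
E
```

```text
top 5065 ((522.5242919921875, -44.5521240234375), (172.3496551513672, 328.994384765625), 3.312427043914795) 0.0971350961557591
0.08 453 ((470.5865783691406, -46.102325439453125), (68.27864837646484, 324.44915771484375), 3.3787243366241455)
0.093 1120 ((464.33587646484375, -47.61753845214844), (70.87654876708984, 327.89056396484375), 0.11958739161491394)
0.098 833 ((464.1936950683594, -47.44975280761719), (70.69815826416016, 326.9533996582031), 0.17755447328090668)
0.115 36 ((492.2933654785156, -122.52587890625), (14.397673606872559, 12.23243522644043), 88.89576721191406)
scene 4672 ((522.806396484375, -44.91790771484375), (172.12933349609375, 330.4070739746094), 3.5569140911102295) 0.09664592419779755
0.08 552 ((472.9345703125, -51.98954772949219), (60.758445739746094, 322.1434326171875), 1.2885304689407349)
0.093 1310 ((464.09759521484375, -48.464691162109375), (71.7373046875, 331.4044189453125), 0.04201095178723335)
0.098 389 ((471.1869201660156, -48.901397705078125), (68.48151397705078, 325.723388671875), 2.421969413757324)
0.115 35 ((491.4300231933594, -121.84629821777344), (13.451861381530762, 17.55352783203125), 14.832233428955078)
```

View pics/top0c.png

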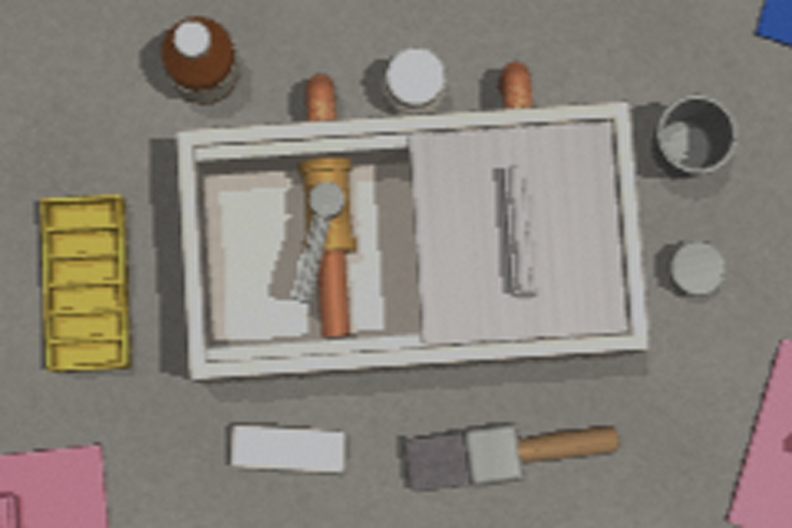

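```bash
cat > fit.py <<'E'
from h import *
for n in ["top","scene"]:
    P=np.load(f"{n}0.npz")["P"].reshape(-1,3)
    c=np.array([.525,-.045]); 
    Q=P[(abs(P[:,0]-.525)<.125)&(abs(P[:,1]+.045)<.18)]
    for lo,hi in [(.093,.103),(.1,.13),(.105,.13)]:
        B=Q[(Q[:,2]>lo)&(Q[:,2]<hi)]
        B=B[B[:,0]<.617+0*B[:,0]] if False else B
        print(n,lo,len(B),cv2.minAreaRect((B[:,:2]*1000).astype(np.float32)))
    # grid percentiles along box axes
    a=np.radians(3.4); ex=np.array([np.cos(a),np.sin(a)]); ey=np.array([-ex[1],ex[0]])
    B=Q[(Q[:,2]>.09)&(Q[:,2]<.105)][:,:2]-[.525,-.045]; x=B@ex*1000; y=B@ey*1000
    for nm,v in (("x",x),("y",y)): print(nm,np.percentile(v,[0,.3,1,99,99.7,100]).round(1))
    B=Q[(Q[:,2]>.106)&(Q[:,2]<.13)][:,:2]-[.525,-.045]; print("rib",np.percentile(B@ex*1000,[1,50,99]).round(1),np.percentile(B@ey*1000,[1,50,99]).round(1))
E
python3 fit.py
```

```text
top 0.093 5319 ((526.6525268554688, -44.21180725097656), (180.3521728515625, 328.5908508300781), 3.3906686305999756)
top 0.1 1366 ((526.2636108398438, -44.18357849121094), (179.374755859375, 326.945556640625), 3.411627769470215)
top 0.105 317 ((525.400390625, -44.28016662597656), (176.11668395996094, 322.5223083496094), 3.333705425262451)
x [-88.5 -88.3 -87.7  90.2  91.4 133.1]
y [-163.9 -162.4 -161.   162.5  164.1  165. ]
rib [-44.2   1.6  83.6] [-125.   -75.5  -40.6]
scene 0.093 5553 ((527.779296875, -44.608795166015625), (182.09429931640625, 330.4070739746094), 3.5569140911102295)
scene 0.1 580 ((527.4097290039062, -48.80458068847656), (175.0727996826172, 321.12921142578125), 4.4099297523498535)
scene 0.105 455 ((531.0840454101562, -120.82113647460938), (91.77104187011719, 19.345449447631836), 3.5121755599975586)
x [-88.6 -86.7 -85.4  92.5  92.9  93.5]
y [-165.2 -163.9 -163.4  160.3  163.1  165.6]
rib [-41.7   6.2  47. ] [-85.1 -80.7 -68. ]
```

```bash
cat >> h.py <<'E'
BC=np.array([.527,-.0444,0]); BY=np.radians(3.45)
BR=R.from_euler('z',BY).as_matrix()
def toW(b): return BC+BR@np.array(b,float)/1000   # box mm -> world m
def toB(w): return BR.T@(np.array(w)-BC)*1000
def Rt(st):
    w,x,y,z=st["orientation"]; return R.from_quat([x,y,z,w]).as_matrix()
def go(b,yaw=None,maxcm=4.8):
    "print tool shift (cm) and turn to reach box-frame target"
    st=arm.read_state(); A=Rt(st); d=A.T@(toW(b)-st["ee_pos"])*100
    print("clock %.2f"%st["clock"],"box",toB(st["ee_pos"]).round(1),"width %.3f"%st["width"],"F",st["wrist_force"].round(1))
    print("tool axes in box: x",(BR.T@A[:,0]).round(3),"y",(BR.T@A[:,1]).round(3),"z",(BR.T@A[:,2]).round(3))
    print("shift cm",d.round(2),"rows",np.ceil(np.abs(d).max()/maxcm))
E
python3 - <<'E'
from h import *
go([0,-112,200])
E
```

```text
clock 1.50 box [-322.6  667.9  231.3] width 0.086 F [ 0.4  0.  -0.1]
tool axes in box: x [ 0.947 -0.321  0.   ] y [ 0. -0. -1.] z [ 0.321  0.947 -0.   ]
shift cm [ 55.6    3.13 -63.5 ] rows 14.0
```

Call:
step_arm(
  series="-1 2 -0.5 -4.5 0 0 0;-1 3 -0.3 -4.5 0 -2 0;-1 4 0 -4.5 0 -2 0;-1 4 0 -4.5 0 -2 0;-1 4 0 -4.5 0 -2 0;-1 4 0 -4.5 0 -2 0;-1 4 0 -4.5 0 -2 0;-1 4 0 -4.5 0 -2 0;-1 4 0 -4.5 0 -2 0;-1 4 0 -4.5 0 -2 0",
  squeeze=20,
)

```text
clock: 2.5
ee_pos: [0.4219, 0.1814, 0.2384]
orientation: [0.708, -0.705, -0.028, 0.024]
wrist_force: [0.3, -0.2, -0.2]
width: 0.0003
```

```bash
python3 - <<'E'
from h import *
go([0,-112,200])
E
```

```text
clock 2.50 box [-91.3 231.7 238.4] width 0.000 F [ 0.3 -0.2 -0.2]
tool axes in box: x [1.    0.013 0.006] y [ 0.006  0.003 -1.   ] z [-0.013  1.     0.003]
shift cm [  8.67   3.78 -34.5 ] rows 8.0
```

Call:
step_arm(
  series="-1 1.1 0.2 -4.4 0 0.7 0;-1 1.1 0.2 -4.4 0 0 0;-1 1.1 0.2 -4.4 0 0 0;-1 1.1 0.2 -4.4 0 0 0;-1 1.1 0.2 -4.4 0 0 0;-1 1.1 0.2 -4.4 0 0 0;-1 1.1 0.2 -4.4 0 0 0;-1 1 0.2 -4 0 0 0;-1 0 0 0 0 0 0;-1 0 0 0 0 0 0",
)

```text
clock: 3.5
ee_pos: [0.5388, -0.1818, 0.2252]
orientation: [0.708, -0.706, -0.025, 0.012]
wrist_force: [-0.7, 0.4, -0.3]
width: -0.0003
```

```bash
python3 - <<'E'
from h import *
go([0,-118,160])
st=arm.read_state(); p=arm.snapshot("wrist"); cv2.imwrite("pics/w1.png",p["img"]); T=camT(p,st)
P=cloud(p,T).reshape(-1,3); P=P[~np.isnan(P[:,0])]; B=(P-BC)@BR*1000
C=B[(B[:,2]>108)&(B[:,2]<130)&(abs(B[:,0])<60)&(abs(B[:,1])<150)]
print(len(C),[np.percentile(C[:,i],[2,50,98]).round(1) for i in range(3)])
C=B[(B[:,2]>100)&(B[:,2]<110)]
C=B[(B[:,2]>93.5)&(B[:,2]<97.5)&(abs(B[:,0])<60)&(B[:,1]<-20)&(B[:,1]>-148)]
print(len(C),[np.percentile(C[:,i],[1,50,99]).round(1) for i in range(3)])
E
```

```text
clock 3.50 box [   3.5 -137.8  225.2] width -0.000 F [-0.7  0.4 -0.3]
tool axes in box: x [ 1.    -0.009  0.019] y [ 0.019  0.002 -1.   ] z [0.009 1.    0.002]
shift cm [-0.49  6.52  1.97] rows 2.0
4187 [array([-46.7,  -6.4,  40. ]), array([-83.7, -77.4, -68. ]), array([109.6, 118. , 122. ])]
24219 [array([-59.1,  -5.8,  58.5]), array([-146.9,  -91.7,  -21.1]), array([95.3, 96.7, 97.5])]
```

View pics/w1.png

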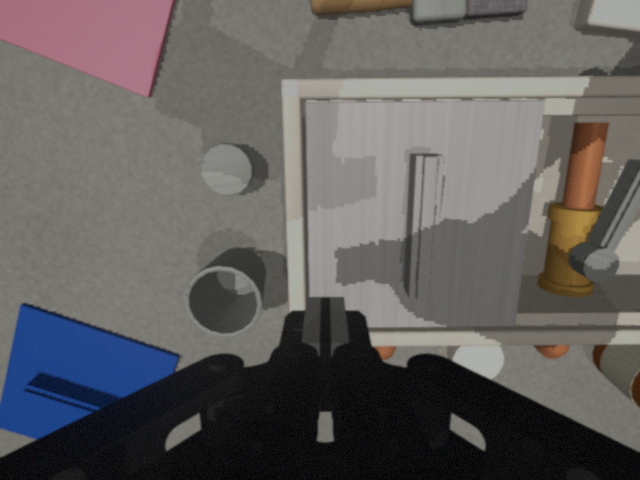

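Wrist view: the aluminium cover with its rib is at (410–440, 155–300), and the plain handle is at (600,250). I'll descend behind the rib (its -y side).

Call:
step_arm(
  series="-1 -0.4 3 1.1 0 0 0;-1 -0.3 4 1.1 0 0 0;-1 0 3 0 0 0 0;-1 0 1.5 0 0 0 0;-1 0 0.3 0 0 0 0;-1 0 0 0 0 0 0",
)

```text
clock: 4.15
ee_pos: [0.5333, -0.1509, 0.1071]
orientation: [0.707, -0.706, -0.03, 0.014]
wrist_force: [0.2, 0.6, 1.0]
width: -0.0
```

```bash
python3 - <<'E'
from h import *
go([-4,-115,104])
E
```

```text
clock 4.15 box [-1.000e-01 -1.067e+02  1.071e+02] width -0.000 F [0.2 0.6 1. ]
tool axes in box: x [1.    0.002 0.023] y [ 0.023  0.001 -1.   ] z [-0.002  1.     0.001]
shift cm [-0.39  0.3  -0.83] rows 1.0
```

Call:
step_arm(
  series="-1 -0.3 0.3 0 0 0 0;-1 0 0 0.6 0 0 0;-1 0 0 0.6 0 0 0;-1 0 0 0.8 0 0 0;-1 0 0 0.8 0 0 0;-1 0 0 0.8 0 0 0",
)

```text
clock: 4.75
ee_pos: [0.5316, -0.1149, 0.1093]
orientation: [-0.705, 0.708, 0.034, -0.01]
wrist_force: [0.0, -2.9, -1.1]
width: -0.0002
```

```bash
python3 - <<'E'
from h import *
go([-4,56,104])
p=arm.snapshot("top"); cv2.imwrite("pics/t2.png",cv2.resize(p["img"][170:330,190:430],None,fx=3.3,fy=3.3))
T=camT(p);B=((cloud(p,T).reshape(-1,3)-BC)@BR)*1000
C=B[(B[:,2]>93)&(B[:,2]<100)&(abs(B[:,0])<60)&(abs(B[:,1])<140)]
print(len(C),[np.percentile(C[:,1],[1,50,99]).round(1)])
E
```

```text
clock 4.75 box [  0.3 -70.6 109.3] width -0.000 F [ 0.  -2.9 -1.1]
tool axes in box: x [0.999 0.003 0.033] y [ 0.033 -0.006 -0.999] z [-0.003  1.    -0.006]
shift cm [-0.41  0.44 12.66] rows 3.0
921 [array([-122.4,  -11.2,   21. ])]
```

View pics/t2.png

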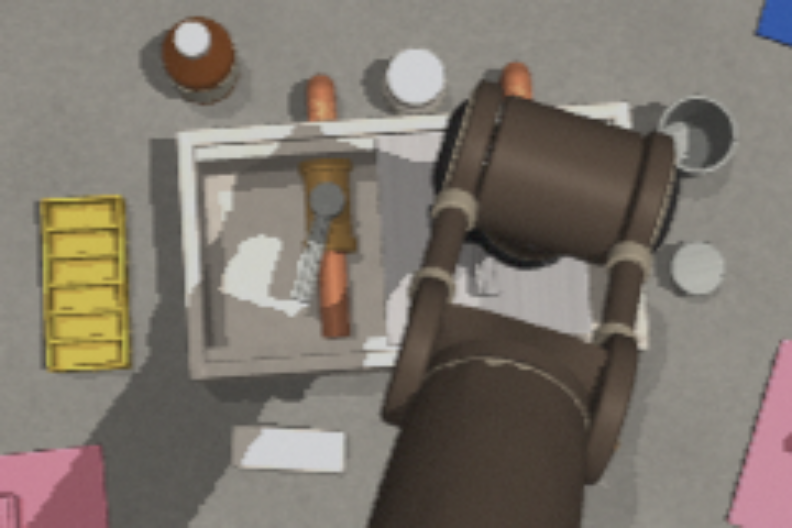

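The cover slides and follows the finger; its leading edge is at about +22 mm (crop column ~378) and the plain handle is unmoved. I'll continue.

Call:
step_arm(
  series="-1 0 0.3 0.8 0 0 1.5;-1 0 0.2 0.9 0 0 0.5;-1 0 0.1 0.9 0 0 0;-1 0 0.1 0.9 0 0 0;-1 0 0.1 0.9 0 0 0.2;-1 0 0.1 0.9 0 0 0;-1 0 0.1 0.9 0 0 0.2;-1 0 0.1 0.9 0 0 0;-1 0 0.1 0.9 0 0 0.2;-1 0 0 0.8 0 0 0",
)

```text
clock: 5.8
ee_pos: [0.5285, -0.0479, 0.1097]
orientation: [-0.686, 0.727, 0.023, -0.035]
wrist_force: [-0.3, -2.9, 0.7]
width: 0.0002
```

```bash
python3 - <<'E'
from h import *
go([-4,57,106])
E
```

```text
clock 5.80 box [  1.3  -3.6 109.7] width 0.000 F [-0.3 -2.9  0.7]
tool axes in box: x [ 1.     0.022 -0.019] y [-0.018 -0.058 -0.998] z [-0.023  0.998 -0.058]
shift cm [-0.39  0.03  6.08] rows 2.0
```

Call:
step_arm(
  series="-1 0 0.1 0.9 1.5 0 -0.5;-1 0 0.1 0.9 1.5 0 -0.5;-1 0 0.1 0.9 1 0 0;-1 0 0.1 0.9 0.5 0 0;-1 0 0.1 0.9 0.5 0 0;-1 0 0.1 0.9 0.5 0 0",
)

```text
clock: 6.4
ee_pos: [0.5259, -0.0003, 0.1086]
orientation: [0.714, -0.698, -0.031, 0.033]
wrist_force: [-1.6, -6.2, 3.3]
width: 0.0001
```

```bash
python3 - <<'E'
from h import *
go([-4,57,106])
E
```

```text
clock 6.40 box [  1.6  44.1 108.6] width 0.000 F [-1.6 -6.2  3.3]
tool axes in box: x [ 1.     0.03  -0.002] y [-0.003  0.023 -1.   ] z [-0.03   0.999  0.023]
shift cm [-0.52  0.29  1.3 ] rows 1.0
```

Call:
step_arm(
  series="-1 0 0 0.5 -0.3 0 0;-1 0 0 0.5 -0.3 0 0;-1 0 0 0.4 0 0 0;-1 0 0 0.3 0 0 0;-1 0 0 0 0 0 0",
)

```text
clock: 6.9
ee_pos: [0.5247, 0.0179, 0.1095]
orientation: [0.71, -0.703, -0.032, 0.034]
wrist_force: [0.3, -3.6, -0.4]
width: -0.0003
```

```bash
python3 - <<'E'
from h import *
go([-4,57,106])
p=arm.snapshot("top"); cv2.imwrite("pics/t3.png",cv2.resize(p["img"][170:330,190:430],None,fx=3.3,fy=3.3))
E
```

```text
clock 6.90 box [  1.4  62.3 109.5] width -0.000 F [ 0.3 -3.6 -0.4]
tool axes in box: x [ 0.999  0.032 -0.002] y [-0.003  0.009 -1.   ] z [-0.032  0.999  0.009]
shift cm [-0.56  0.35 -0.52] rows 1.0
```

View pics/t3.png

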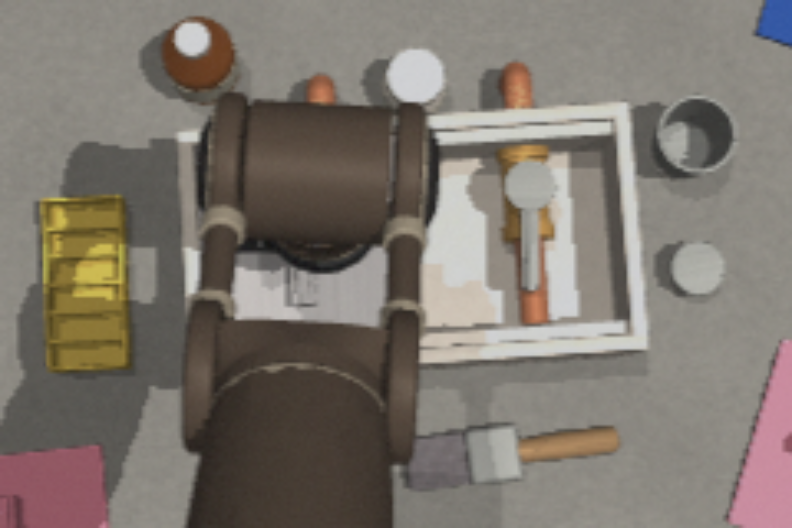

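The cover is home and the tagged valve is uncovered: disc at crop (530,185), bar tip at about (528,285). I'll back off, rise, and look with the wrist camera.

Call:
step_arm(
  series="-1 0 0 -1 0 0 0;-1 0 0 -2 0 0 0;-1 0 -2 -2 0 0 0;-1 0 -4 -3 0 0 0;-1 -0.5 -4 -4.5 0 0 0;-1 -0.5 -2 -4.5 0 1 0;-1 -0.5 0 -4.5 0 1 0;-1 -0.5 0 -4 0 0 0;-1 -0.5 0 -2 0 0 0;-1 0 0 0 0 0 0;-1 0 0 0 0 0 0",
)

```text
clock: 8.05
ee_pos: [0.5195, -0.2629, 0.2201]
orientation: [0.715, -0.699, -0.015, 0.021]
wrist_force: [0.3, 0.7, 0.2]
width: -0.0003
```

```bash
cat > look.py <<'E'
from h import *
import sys
n=sys.argv[1]
go([-20,-125,140])
st=arm.read_state(); p=arm.snapshot("wrist"); cv2.imwrite(f"pics/{n}.png",p["img"]); T=camT(p,st)
B=((cloud(p,T).reshape(-1,3)-BC)@BR)*1000
C=B[(B[:,2]>76)&(B[:,2]<88)&(B[:,0]<66)&(B[:,0]>-60)&(B[:,1]<-5)&(B[:,1]>-145)]
print("handle",len(C),[np.percentile(C[:,i],[2,50,98]).round(1) for i in range(3)])
C=B[(B[:,2]>76)&(B[:,2]<88)&(B[:,0]<8)&(B[:,0]>-45)&(B[:,1]<-5)&(B[:,1]>-145)]
print("bar",len(C),cv2.minAreaRect(C[:,:2].astype(np.float32)) if len(C)>5 else "")
C=B[(B[:,2]>108)&(B[:,2]<130)&(abs(B[:,0])<40)&(B[:,1]>40)&(B[:,1]<120)]
if len(C): print("rib",len(C),np.percentile(C[:,1],[2,50,98]).round(1),C[:,2].max())
p=arm.snapshot("top"); T=camT(p); cv2.imwrite(f"pics/{n}t.png",cv2.resize(p["img"][170:330,190:430],None,fx=3.3,fy=3.3,interpolation=cv2.INTER_CUBIC))
B=((cloud(p,T).reshape(-1,3)-BC)@BR)*1000
C=B[(B[:,2]>76)&(B[:,2]<88)&(B[:,0]<66)&(B[:,0]>-60)&(B[:,1]<-5)&(B[:,1]>-145)]
if len(C):print("top handle",len(C),[np.percentile(C[:,i],[2,50,98]).round(1) for i in range(3)])
C=B[(B[:,2]>93)&(B[:,2]<100)&(abs(B[:,0])<50)&(abs(B[:,1])<148)]
if len(C):print("cover",np.percentile(C[:,1],[1,50,99]).round(1),np.median(C[:,2]))
E
python3 look.py w4
```

```text
clock 8.05 box [ -20.6 -217.7  220.1] width -0.000 F [0.3 0.7 0.2]
tool axes in box: x [ 1.    -0.009 -0.007] y [-0.007  0.023 -1.   ] z [0.009 1.    0.023]
shift cm [0.03 8.22 9.08] rows 2.0
handle 4740 [array([-40.1,  28.6,  65.9]), array([-133.9,  -87.2,  -15.2]), array([76.6, 84.2, 87.3])]
bar 1397 ((-17.51409149169922, -85.23776245117188), (13.670804977416992, 51.590187072753906), 86.4281005859375)
top handle 249 [array([-38.3,  19.6,  50.4]), array([-104.4,  -86.9,  -74.2]), array([76.8, 83.5, 87.6])]
cover [  7.3  68.6 146.7] 96.63241944303856
```

View pics/w4.png

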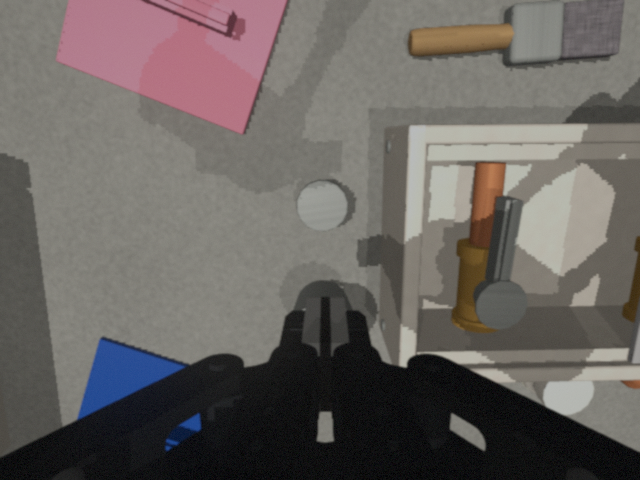

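View pics/w4t.png

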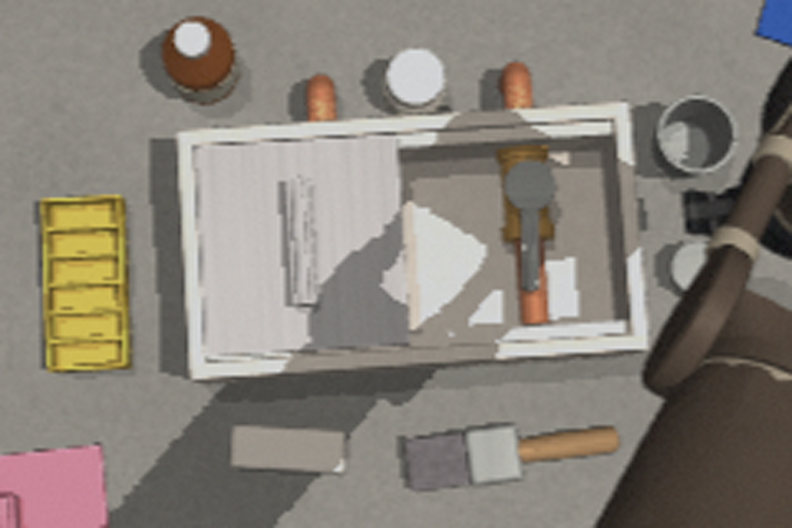

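Call:
step_arm(
  series="-1 0 0 4.5 1.2 0 0.4;-1 0 2 4.5 0 0 0;-1 0 2.5 1 0 0 0;-1 0 1 0 0 0 0;-1 0 0 0 0 0 0",
)

```text
clock: 8.65
ee_pos: [0.5143, -0.1508, 0.1676]
orientation: [0.723, -0.69, -0.016, 0.026]
wrist_force: [0.3, -0.7, 0.3]
width: 0.0001
```

```bash
python3 - <<'E'
from h import *
go([-16,-119,69])
st=arm.read_state(); p=arm.snapshot("wrist"); cv2.imwrite("pics/w5.png",p["img"]); T=camT(p,st)
B=((cloud(p,T).reshape(-1,3)-BC)@BR)*1000
for x0 in (-50,-30):
  C=B[(abs(B[:,0]-x0)<5)]
  for y in range(-150,-40,8):
    D=C[abs(C[:,1]-y)<4]; print(x0,y,len(D),D[:,2].max().round(0) if len(D) else '',end='; ')
E
```

```text
clock 8.65 box [ -19.1 -105.5  167.6] width 0.000 F [ 0.3 -0.7  0.3]
tool axes in box: x [ 1.    -0.001 -0.012] y [-0.012  0.046 -0.999] z [0.001 0.999 0.046]
shift cm [ 0.43  9.78 -1.81] rows 3.0
-50 -150 604 100.0; -50 -142 167 15.0; -50 -134 155 15.0; -50 -126 165 15.0; -50 -118 163 15.0; -50 -110 158 15.0; -50 -102 203 48.0; -50 -94 220 55.0; -50 -86 197 56.0; -50 -78 112 53.0; -50 -70 137 15.0; -50 -62 153 15.0; -50 -54 154 15.0; -50 -46 154 15.0; -30 -150 4548 253.0; -30 -142 3320 244.0; -30 -134 2395 253.0; -30 -126 1704 257.0; -30 -118 3144 259.0; -30 -110 4590 254.0; -30 -102 4683 259.0; -30 -94 2799 259.0; -30 -86 1987 255.0; -30 -78 2761 243.0; -30 -70 4363 257.0; -30 -62 3462 257.0; -30 -54 1234 257.0; -30 -46 148 15.0;
```

View pics/w5.png

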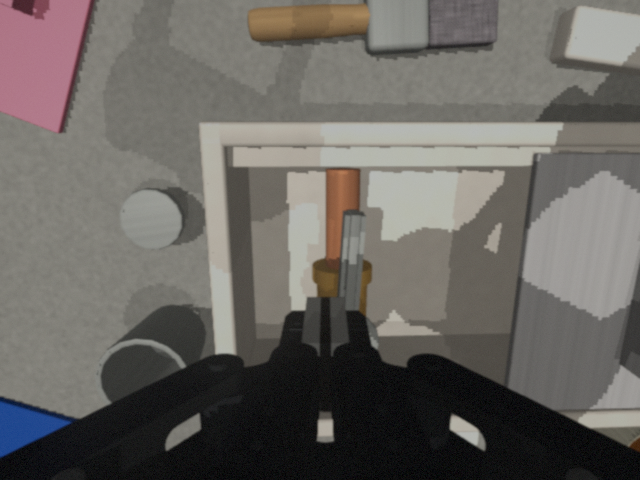

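Call:
step_arm(
  series="-1 0.2 0 -1 -1.5 0 -0.5;-1 0.1 0 -0.8 -1.2 0 0;-1 0 2 0 0 0 0;-1 0 0 0 0 0 0",
)

```text
clock: 9.1
ee_pos: [0.5227, -0.1751, 0.1515]
orientation: [-0.703, 0.711, 0.022, -0.018]
wrist_force: [-1.5, 1.0, -0.6]
width: -0.0001
```

```bash
python3 - <<'E'
from h import *
go([-16,-119,70])
E
```

```text
clock 9.10 box [ -12.1 -130.2  151.5] width -0.000 F [-1.5  1.  -0.6]
tool axes in box: x [ 1.    -0.004  0.006] y [ 0.006 -0.011 -1.   ] z [ 0.004  1.    -0.011]
shift cm [-0.44  8.13  1.21] rows 2.0
```

Call:
step_arm(
  series="-1 -0.4 0 1 0 0 0;-1 0 0 0 0 0 0;-1 0 0 0 0 0 0",
)

```text
clock: 9.4
ee_pos: [0.5198, -0.167, 0.1543]
orientation: [-0.702, 0.712, 0.023, -0.015]
wrist_force: [-0.7, 0.3, 1.8]
width: -0.0
```

```bash
python3 - <<'E'
from h import *
go([-16,-119,70])
E
```

```text
clock 9.40 box [ -14.6 -122.   154.3] width -0.000 F [-0.7  0.3  1.8]
tool axes in box: x [ 1.    -0.006  0.01 ] y [ 0.01  -0.014 -1.   ] z [ 0.006  1.    -0.014]
shift cm [-0.22  8.42  0.42] rows 2.0
```

Call:
step_arm(
  series="-1 -0.1 1.5 0.3 0.4 0 0;-1 0 1.8 0.1 0 0 0;-1 0 1.8 0 0 0 0;-1 0 1.5 0 0 0 0;-1 0 0.8 0 0 0 0;-1 0 0.3 0 0 0 0;-1 0 0 0 0 0 0",
)

```text
clock: 10.1
ee_pos: [0.5201, -0.1632, 0.0734]
orientation: [-0.704, 0.709, 0.024, -0.015]
wrist_force: [0.6, -0.2, 0.7]
width: 0.0002
```

```bash
python3 - <<'E'
from h import *
go([-16,-104,70])
E
```

```text
clock 10.10 box [ -14.  -118.2   73.4] width 0.000 F [ 0.6 -0.2  0.7]
tool axes in box: x [ 1.    -0.006  0.013] y [ 0.013 -0.007 -1.   ] z [ 0.006  1.    -0.007]
shift cm [-0.21  0.33  1.42] rows 1.0
```

Call:
step_arm(
  series="-1 -0.1 0.3 0.6 0 0 0;-1 -0.1 0.1 0.8 0 0 0;-1 -0.1 0 0.8 0.2 0 0;-1 -0.1 0 0.8 0.2 0 0;-1 -0.1 0 0.8 0.2 0 0",
)

```text
clock: 10.6
ee_pos: [0.5173, -0.1267, 0.0724]
orientation: [-0.706, 0.708, 0.028, -0.011]
wrist_force: [2.0, -5.1, 0.8]
width: -0.0
```

```bash
python3 - <<'E'
from h import *
go([-10,-58,70])
E
```

```text
clock 10.60 box [-14.7 -81.5  72.4] width -0.000 F [ 2.  -5.1  0.8]
tool axes in box: x [ 1.    -0.005  0.023] y [ 0.023 -0.004 -1.   ] z [ 0.005  1.    -0.004]
shift cm [0.45 0.25 2.36] rows 1.0
```

Call:
step_arm(
  series="-1 0 0.1 0.8 0 0 0.5;-1 0.1 0.1 0.8 0 0 0.3;-1 0.3 0 0.7 0 0 0.2;-1 0.4 0 0.5 0 0 0",
)

```text
clock: 11.0
ee_pos: [0.5239, -0.0969, 0.0718]
orientation: [-0.704, 0.709, 0.022, -0.018]
wrist_force: [-0.5, -3.2, -0.4]
width: -0.0
```

```bash
python3 - <<'E'
from h import *
go([18,-39,70])
p=arm.snapshot("top"); cv2.imwrite("pics/t6.png",cv2.resize(p["img"][170:330,190:430],None,fx=3.3,fy=3.3))
E
```

```text
clock 11.00 box [ -6.2 -52.2  71.8] width -0.000 F [-0.5 -3.2 -0.4]
tool axes in box: x [ 1.    -0.004  0.005] y [ 0.005 -0.007 -1.   ] z [ 0.004  1.    -0.007]
shift cm [2.42 0.19 1.33] rows 1.0
```

View pics/t6.png

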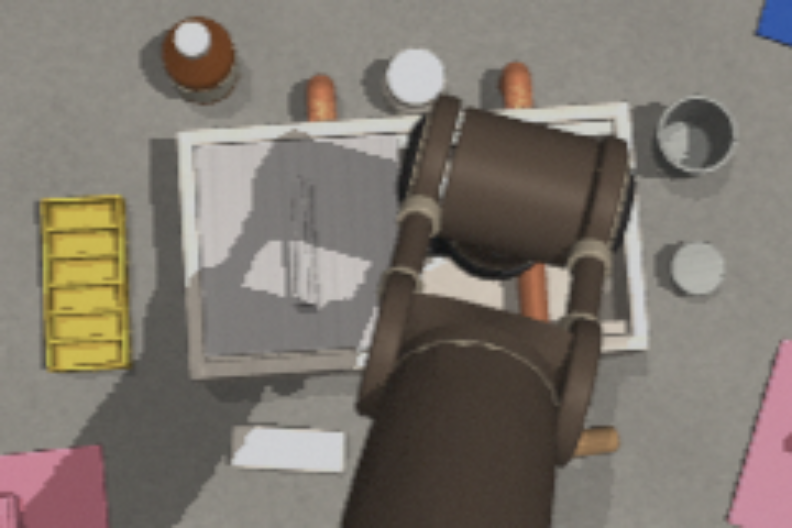

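The arm hides the handle here; the cover is still home. I'll sweep on, mostly in +x.

Call:
step_arm(
  series="-1 0.5 0 0.3 0 0 0;-1 0.6 0 0.2 0 0 0;-1 0.6 0 0.1 0 0 0;-1 0.5 0 0 0 0 0;-1 0.4 0 0 0 0 0",
)

```text
clock: 11.55
ee_pos: [0.5462, -0.0848, 0.0699]
orientation: [-0.707, 0.707, 0.017, -0.023]
wrist_force: [-10.2, -2.4, 7.6]
width: -0.0002
```

```bash
python3 - <<'E'
from h import *
go([19,-39,70])
E
```

```text
clock 11.55 box [ 16.7 -41.5  69.9] width -0.000 F [-10.2  -2.4   7.6]
tool axes in box: x [ 1.    -0.004 -0.009] y [-0.009  0.    -1.   ] z [0.004 1.    0.   ]
shift cm [ 0.23 -0.02  0.25] rows 1.0
```

Call:
step_arm(
  series="-1 0.3 0 0 0 0 0;-1 0.3 0 0 0 0 0;-1 0.2 0 0 0 0 0",
)

```text
clock: 11.85
ee_pos: [0.5458, -0.0842, 0.0684]
orientation: [0.707, -0.706, -0.009, 0.032]
wrist_force: [-6.7, -0.1, 4.8]
width: -0.0001
```

Call:
step_arm(
  series="-1 -0.8 0 0 0 0 0;-1 -1.2 0 0 0 0 0;-1 -1 -0.5 0 0 0 0;-1 0 -3 0 0 0 0;-1 0 -4 -1 0 0 0;-1 0 -4 -3 0 0 0;-1 0 -2 -4.5 0 0 0;-1 0 0 -4.5 0 0 0;-1 0 0 -4 0 0 0;-1 0 0 -2 0 0 0;-1 0 0 0 0 0 0",
)

```text
clock: 12.95
ee_pos: [0.5284, -0.282, 0.2128]
orientation: [-0.706, 0.708, 0.015, -0.026]
wrist_force: [-0.4, 0.4, 0.0]
width: -0.0001
```

```bash
python3 look.py w7
```

```text
clock 12.95 box [ -12.9 -237.3  212.8] width -0.000 F [-0.4  0.4  0. ]
tool axes in box: x [ 1.    -0.002 -0.016] y [-0.016 -0.002 -1.   ] z [ 0.002  1.    -0.002]
shift cm [-0.62  7.26 11.24] rows 3.0
handle 4634 [array([16.6, 34.6, 65.9]), array([-133.1,  -79.4,  -18.3]), array([76.8, 84.9, 87.4])]
bar 0 
top handle 254 [array([19.3, 34.4, 50.6]), array([-104. ,  -75. ,  -16.6]), array([76.7, 83.5, 87.7])]
cover [  7.2  69.9 146.7] 96.6949606359253
```

View pics/w7t.png

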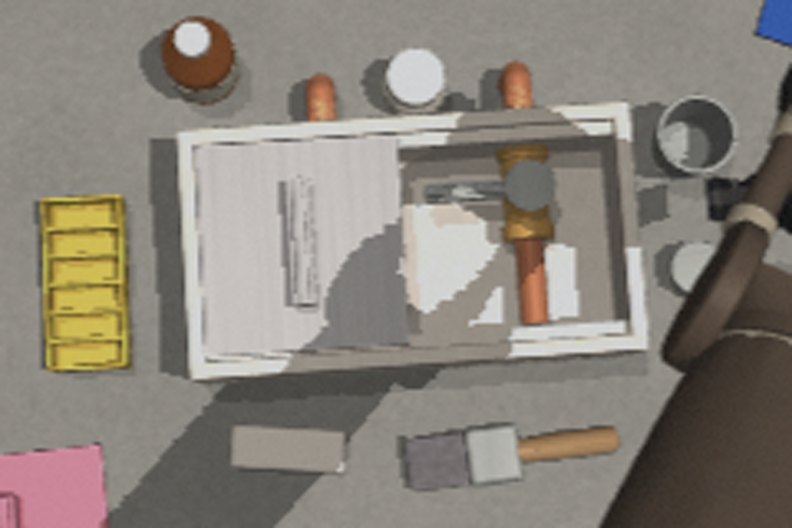

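View pics/w7.png

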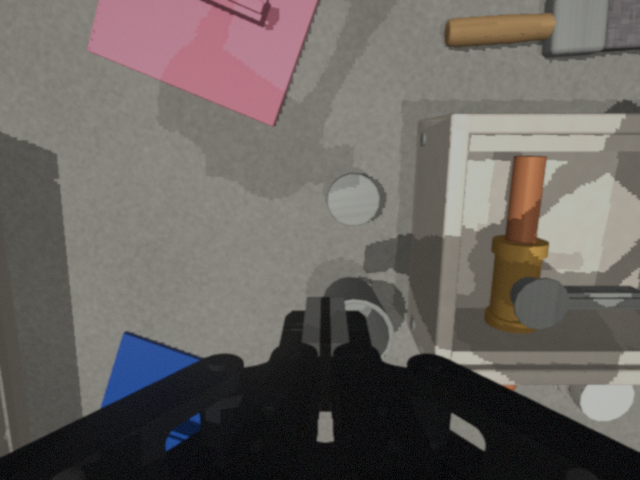

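The bar now points along +y (top crop, (425–505, 190)). I'll measure its angle before handing in.

```bash
python3 - <<'E'
from h import *
for n in("wrist","top"):
    st=arm.read_state(); p=arm.snapshot(n); T=camT(p,st); B=((cloud(p,T).reshape(-1,3)-BC)@BR)*1000
    C=B[(B[:,2]>78)&(B[:,2]<88)&(B[:,0]<55)&(B[:,0]>5)&(B[:,1]<-12)&(B[:,1]>-64)]
    k=np.polyfit(C[:,1],C[:,0],1); print(n,len(C),k, "mid x",np.median(C[:,0]),"angle(slope)",np.pi/2+np.arctan(k[0]))
    D=B[(B[:,2]>83)&(B[:,2]<90)&(B[:,1]<-66)&(B[:,1]>-115)&(B[:,0]<57)&(B[:,0]>10)]
    print("disc",cv2.minEnclosingCircle(D[:,:2].astype(np.float32)),D[:,:2].mean(0))
E
```

```text
wrist 1181 [2.70381633e-03 3.18709012e+01] mid x 31.06018308270655 angle(slope) 1.5735001365319656
disc ((32.33889389038086, -86.88819122314453), 20.478418350219727) [ 32.01820938 -88.51472603]
top 84 [2.04904937e-03 3.41401413e+01] mid x 34.04749364713249 angle(slope) 1.5728453733017875
disc ((34.28825378417969, -86.37014770507812), 19.23958969116211) [ 35.03627782 -87.46095251]
```

Both views put the handle at 1.57 rad, so it's shut. The cover is home and the arm is clear, so I'll hand in.

```bash
python3 -c "
from cell import arm
print(arm.close_job())"
```

```text
the job is handed in; nothing more can be done
None
```

I slid the aluminium cover to the other end of the box by pushing its rib with the shut fingers. I then swept the tagged handle clockwise to its stop with the outside of the fingers, backed the arm clear and handed the job in. No verdict was reported.

**Cover:** it lies flat at the far end. Its near edge is about 7 mm past the box centre, and its top measured 96.6 mm against 96 mm expected. From that edge its centre is about 79 mm past the box centre, roughly 155 mm from where it started.

**Tagged handle:** it measured 1.57 rad in both the wrist and the top camera. The force on the tool rose to about 10 N as it reached the stop.

**Bystanders and plain handle:** nothing around the box looked moved in the last top picture. The plain handle is now under the cover, so I could not see it at the end. It had not moved when I looked mid-push, and nothing went near it.

The two cameras differed by up to about 3 mm on the handle's position, which did not matter. No checks failed.

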